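# Lock the bayonet cap onto the dust pot

### The arm

A 7-joint arm with a two-finger parallel gripper is mounted at the origin on the work surface. World frame = base frame: x ahead of the robot, y to its left, z up, the work surface at z = 0. Lengths are in m, angles in rad, forces in N, time in s.
With the tool pointing down it reaches from about 0.35 to 0.9 m from the base axis. Payload 8.1 kg.
Tool frame: the origin (TCP) lies at the very end of the fingers, on their centre line; the grasp point (between the pads) lies 19 mm behind it; x points along the fingers, y is the direction in which the jaws open and shut, and the axes are right-handed (so a half turn about x gives the same grasp; the last joint's range is limited). The gripper opens to 85 mm and grips with 20 to 120 N. Pads are 22 mm wide; open, the fingers measure 114 mm over their backs; the gripper's body (76 mm by 85 mm) begins 54 mm behind the grasp point. The pads swing forward as they close: fully open they stand 13 mm farther back than shut.
Start: joints at [1.127, 0.434, 0.025, 1.573, -0.012, 1.134, -0.075], TCP at [0.209, -0.589, 0.231] pointing down, gripper open.
Joint ranges: [-2.62, 2.62], [-0.44, 2.09], [-1.27, 1.32], [0.08, 2.57], [-1.32, 4.46], [0.12, 2], [-2.74, 2.74]. Speed limits (rad/s): [2.22, 2.22, 3.01, 3.01, 3.14, 3.14, 3.14].

### API

Orientations are given as a rotation vector (axis times angle).
In Python, from plant import bot, camera, workorder, regions_of gives the robot as it stands.
- The arm moves only by the shell command python3 -m creep 'ROWS' [OPENING] [FORCE]. ROWS is a JSON object of lists of equal length, an entry for each row: "linear": the shift along the tool's x, y, z in mm, a list of three; "rotation": the turn, a rotation vector about the tool's x, y, z in rad, a list of three. A call has 1 to 20 rows; each row is the pose to reach, as a shift and turn from the pose commanded when the call began, along the tool's axes at that moment; what a row does not reach only later rows make up. A row lasts 1/12 s, in which the tool goes at most 41.7 mm and 7.16 degrees, less where a joint would pass 70% of its speed; a pose out of reach is approached as far as the arm can. A call with a gripper value outside its range is refused whole. OPENING is the closure, from 0 (fully open) to 1 (shut), set as the call begins (- or left out, the last holds). The fingers move at their own pace and stop on an object; FORCE is the grip in N (left out, the last holds). Time passes only in rows, so rows that repeat a pose let the fingers close. It gives the time, the measured TCP pose, the force and the opening at its end, in the units of the state.
- bot.sense(): the state, without advancing time (a new reading comes with each control period).
- camera(name): name is "side" or "top" or "wrist"; returns a dict with "img" (384x512x3 uint8, red, green, blue), "K" (3x3 intrinsics, pixels), "pose" (4x4, takes a point from camera to world coordinates); the wrist camera has in their place "mount" (4x4, takes a point from camera to tool coordinates, whose origin is the TCP and whose axes are the tool frame's). Camera axes: x right, y down, z forward; pixel columns grow to the right and rows downward; lengths in m; the calibration is good to about 2 mm. A picture is of the moment at which its call begins: read the wrist's pose just before it. There is no depth.
- workorder.hand_in(): hands the job in, once; it reports no verdict.
Trained networks look in a picture, given as the dict that the camera call returned (one of the last four; its "shot" number tells which), for a name from the list of things; names that differ only in an ending like _2 or _b are one class to them, and where a whole thing is asked for, a point or a joint stands for the part that bears it (a point fixed in the world has none). Each returns a list of dicts, best first, with "p" (0 to 1); they miss things now and then, are a little off and sometimes report something else, mostly with a low value. They report only what shows in the picture. A call takes as long as a camera call. They do not tell look-alikes from the thing itself.
- regions_of(label, picture): "region" (384x512 bool, what is visible of it) and "centre" ([column, row] in pixels, amid what is visible of it).
The state is a dict: "time_s": time; "joints": joint angles; "joint_velocities": joint speeds; "joint_efforts": joint torques, N m; "eef_pos": TCP position; "tool_rot": TCP orientation; "ft_force": force on the tool from outside, world axes, zero at the start; "moment": the same for the moment, N m; "gripper_width": finger opening in m.
Only numpy, scipy, OpenCV 4.12 (cv2) and the standard library are available. Lean on these libraries where they do the work, as an engineer would, in place of code of your own. Each camera call takes 0.05 s, during which the arm holds its last target.

### The job

Close the saw's dust pot: put the loose light grey cap on the pot's collar with its two lugs down through the two slots, press it down against the sprung seal and turn it clockwise (seen from above) a quarter turn, right to its stop, so that it stays locked when you let go. Do not knock over or push away the wood offcut, the glue bottle or the tin.

Things in the scene. Friction and masses are not known exactly. Their poses are not given: they have to be found in the camera images.
- cap: Loose light grey plastic cap, upright on the bench, 0.22 kg. Origin: centre of its underside, z up. Round plug 68 mm in diameter with its flat top at z = 24 mm. Two equal lugs stick out on its own +x and -x: each 18 mm wide, reaching 45 mm from the axis, z = 4 to 14 mm. A half turn about z makes no difference. On top is a bar grip (see grip).
- grip (a point): Middle of the cap's upright bar grip, on the cap's axis, 47 mm above its underside; axes as the cap's. The bar runs along the cap's x, in line with the lugs: 64 mm long, 16 mm thick (along y), from the plug's top (24 mm) to 58 mm above the underside. Take it from above, across its thickness.
- pot: Squat grey dust pot, fixed to the bench. Origin: centre of its underside, at bench level, z up. Drum 168 mm in diameter, 70 mm high; a pipe stub (radius 25 mm, centre 36 mm up) runs out on its own +x to 125 mm from the axis. On the drum stands an open aluminium collar, 116 mm outside diameter, 70 to 110 mm up (see collar).
- collar (a point): Centre of the collar's mouth, at its top, 110 mm above the bench; axes as the pot's. The lip, 102 to 110 mm up, leaves a 74 mm round mouth and two slots on +x and -x, 26 mm wide, reaching 49 mm from the axis. Below the lip the lugs can turn from the slots clockwise only (from above), to stops some 90 degrees on; the other way is blocked.
- seal (a joint): Sprung rubber disc in the collar, 56 mm in diameter: 0 m = up, grows to 0.010 as pushed down (4 N to start, 12 N at the end). With the lugs in the slots the cap rests on it, underside 93 mm above the bench; fully pressed, 83 mm. Below 88 mm the lugs are free to turn under the lip; turned and let go, the cap is held up against the lip at 88 mm.
- offcut: Bystander: pale wood offcut lying flat, 60 x 150 x 34 mm (x, y, z), origin under its centre.
- glue: Bystander: white glue bottle, 60 mm in diameter, 150 mm tall, standing; origin under its centre.
- tin: Bystander: bare metal tin, 72 mm in diameter, 75 mm tall, standing; origin under its centre.
Not all that is in view belongs to the job. What is shaped like the cap but blue or pink is not meant.

How it is judged:
By the outcome, as a careful person would: the job done as asked, in the order asked, and still so for the second after the job is handed in, with the robot touching nothing.
It also fails if it takes over 43 s, if anything falls off the work surface, if the arm or the gripper's body presses on something with over 40 N, if the wrist force passes 120 N, or if a joint passes its speed limit or range.

## Working session

There is one attempt and no reset: what is moved stays moved. The work goes in short steps, Python scripts to look and compute and a shell command to move; the robot and the scene stay as the last step left them, time stands still between calls to the robot, and variables do not carry over. Pictures are saved under pics/ and viewed, and the job is handed in when it is done.

```bash
ls; mkdir -p pics; python3 - <<'E'
from plant import bot,camera,regions_of
import cv2,numpy as np
s=bot.sense(); print(s)
for n in ["side","top"]:
    c=camera(n); cv2.imwrite(f"pics/{n}0.png",c["img"][:,:,::-1]); print(n,c["K"],c["pose"])
    for l in ["cap","pot","offcut","glue","tin"]:
        print(n,l,[(round(r["p"],2),np.round(r["centre"]).tolist(),int(r["region"].sum())) for r in regions_of(l,c)])
c=camera("wrist");cv2.imwrite("pics/wrist0.png",c["img"][:,:,::-1]); print(c["K"],c["mount"])
E
```

```text
pics
{'time_s': 0.0, 'joints': array([ 1.12737424,  0.43527844,  0.02494885,  1.57409515, -0.01157312,
        1.13398799, -0.07505394]), 'joint_velocities': array([ 0.00047614, -0.00207439, -0.00029183, -0.00012702,  0.00123987,
       -0.00158362, -0.00167666]), 'joint_efforts': array([ 1.56151309e-03, -6.70477796e+01,  1.02581128e+00, -3.16205370e+01,
        1.56683946e-02,  1.23792153e-02,  3.17049887e-05]), 'eef_pos': array([ 0.20869685, -0.58859294,  0.23049199]), 'tool_rot': array([ 2.03661587,  0.35216598, -2.03751308]), 'ft_force': array([0.48858595, 0.24215618, 0.88845768]), 'moment': array([ 0.02470256, -0.04547845, -0.06159583]), 'gripper_width': 0.08531045712381405}
side [[439.93698279   0.         255.79644288]
 [  0.         439.93698279 189.16573503]
 [  0.           0.           1.        ]] [[ 0.94980025 -0.25213078  0.18522841  0.35889237]
 [-0.31260489 -0.74106228  0.59422629 -0.70598782]
 [-0.01255695 -0.62229958 -0.78267845  1.00092305]
 [ 0.          0.          0.          1.        ]]
side cap [(0.83, [248.0, 245.0], 652), (0.71, [197.0, 248.0], 600), (0.6, 
[... 532 characters left out ...]
0  0.00000000e+00  0.00000000e+00  1.00000000e+00]]
top cap [(0.89, [296.0, 229.0], 499), (0.6, [282.0, 278.0], 502), (0.57, [274.0, 187.0], 547)]
top pot [(0.85, [206.0, 242.0], 3396)]
top offcut [(0.79, [394.0, 249.0], 1317)]
top glue [(0.87, [101.0, 240.0], 704)]
top tin [(0.96, [269.0, 128.0], 623)]
[[307.81481525   0.         252.95405844]
 [  0.         307.81481525 189.52352069]
 [  0.           0.           1.        ]] [[ 2.59688278e-04 -2.92426318e-01  9.56288022e-01 -1.40380240e-01]
 [ 9.99999753e-01 -5.48984035e-04 -4.39434128e-04  6.67583892e-04]
 [ 6.53488961e-04  9.56287900e-01  2.92426103e-01 -7.56692183e-02]
 [ 0.00000000e+00  0.00000000e+00  0.00000000e+00  1.00000000e+00]]
```

```bash
python3 - <<'E'
import cv2
a=cv2.imread("pics/side0.png");b=cv2.imread("pics/top0.png")
cv2.imwrite("pics/s1.png",cv2.resize(a[130:300,130:380],None,fx=3,fy=3,interpolation=2))
cv2.imwrite("pics/t1.png",cv2.resize(b[120:320,130:360],None,fx=3,fy=3,interpolation=2))
E
```

```text
(no output)
```

View pics/s1.png

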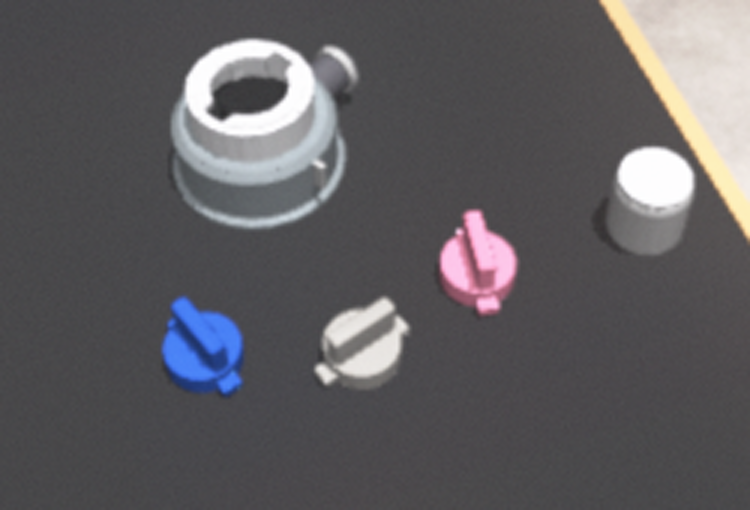

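View pics/t1.png

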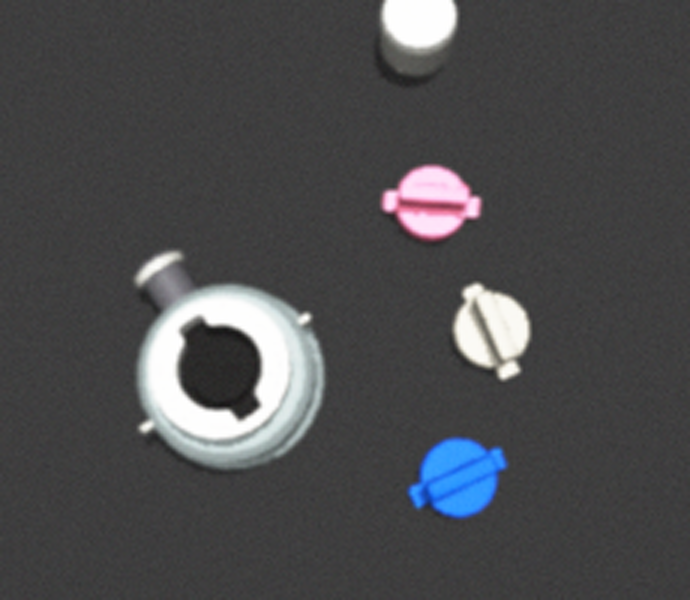

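View pics/top0.png

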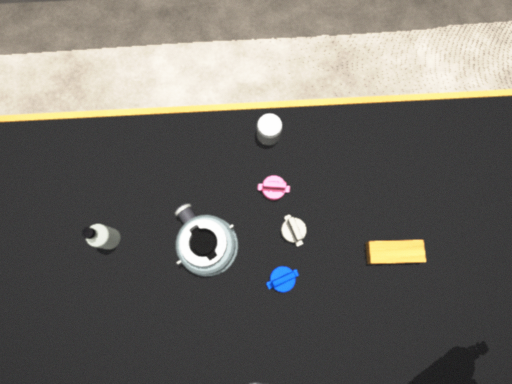

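View pics/side0.png

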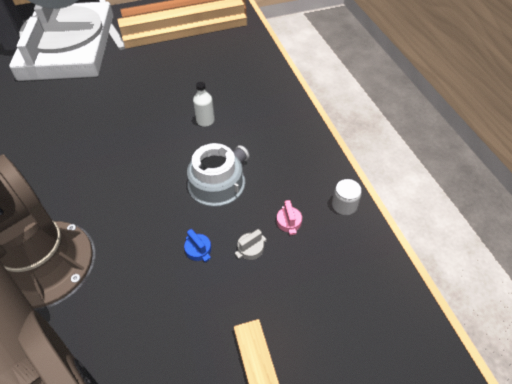

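Candidates in the top image are the light grey cap at (294,230), the blue look-alike at (283,279) and the pink look-alike at (274,187). By the description I choose the grey one; in the crops it is clearly the only light grey cap. The pot is at (206,242) with its pipe up-left, in line with the slots.

```bash
cat > h.py <<'E'
import numpy as np
def bp(c,px,z,pose=None):
    P=c["pose"] if pose is None else pose
    d=P[:3,:3]@np.linalg.inv(c["K"])@np.array([px[0],px[1],1.]); o=P[:3,3]
    return o+d*(z-o[2])/d[2]
def proj(c,X,pose=None):
    P=c["pose"] if pose is None else pose
    X=np.atleast_2d(X); q=(X-P[:3,3])@P[:3,:3]; q=q@c["K"].T
    return q[:,:2]/q[:,2:]
E
python3 - <<'E'
from plant import bot,camera,regions_of
from h import *
import cv2
from scipy.spatial.transform import Rotation as R
T=camera("top");S=camera("side")
for n,c,lugs,slots in [("top",T,[(288,217),(299.7,243.3)],[(194.5,229),(212,254.5)]),("side",S,[(130+324/3,130+375/3),(130+402/3,130+327/3)],[(130+278/3,130+66/3),(130+213/3,130+112/3)])]:
    a,b=[bp(c,p,.014) for p in lugs]; print(n,"lugs",a,b,"mid",(a+b)/2,np.linalg.norm(a-b),np.degrees(np.arctan2(*(b-a)[1::-1])))
    a,b=[bp(c,p,.110) for p in slots]; print(n,"slots",a,b,"mid",(a+b)/2,np.linalg.norm(a-b),np.degrees(np.arctan2(*(b-a)[1::-1])))
    for l,z in [("cap",.024),("offcut",.034),("glue",.15),("tin",.075)]:
        for r in regions_of(l,c): print(l,round(r["p"],2),bp(c,r["centre"],z).round(3))
s=bot.sense(); Rm=R.from_rotvec(s["tool_rot"]).as_matrix();print(Rm)
E
```

```text
top lugs [ 0.55583183 -0.11936259  0.014     ] [ 0.48024161 -0.14604355  0.014     ] mid [ 0.51803672 -0.13270307  0.014     ] 0.08016080549334743 -160.55857739118989
top slots [0.52435044 0.13137535 0.11      ] [0.45774601 0.08930311 0.11      ] mid [0.49104822 0.11033923 0.11      ] 0.07877958804689252 -147.7204879512604
cap 0.86 [ 0.639 -0.076  0.024]
cap 0.72 [ 0.518 -0.129  0.024]
cap 0.66 [ 0.393 -0.093  0.024]
offcut 0.56 [ 0.442 -0.403  0.034]
glue 0.75 [0.513 0.354 0.15 ]
tin 0.89 [ 0.803 -0.08   0.075]
side lugs [ 0.48188003 -0.14675891  0.014     ] [ 0.56055386 -0.12261137  0.014     ] mid [ 0.52121695 -0.13468514  0.014     ] 0.08229626714482424 17.06294306867653
side slots [0.52384524 0.12532225 0.11      ] [0.45322754 0.08958477 0.11      ] mid [0.48853639 0.10745351 0.11      ] 0.07914561118015566 -153.1574050031623
cap 0.97 [ 0.516 -0.136  0.024]
cap 0.97 [ 0.387 -0.091  0.024]
cap 0.82 [ 0.641 -0.092  0.024]
offcut 0.86 [ 0.442 -0.401  0.034]
glue 0.73 [0.516 0.278 0.15 ]
tin 0.82 [ 0.803 -0.102  0.075]
tin 0.26 [0.491 0.091 0.075]
[[ 3.55804008e-05  3.34196110e-01 -9.42503559e-01]
 [-7.95681166e-05 -9.42503556e-01 -3.34196112e-01]
 [-9.99999996e-01  8.68840647e-05 -6.94329917e-06]]
```

Both cameras agree: the cap is at about (0.519,-0.134) with yaw ≈18°, and the pot is at about (0.490,0.109) with slot yaw ≈30°. I'll grasp with the tool a half turn over (counter-clockwise), so the last joint has room for the clockwise quarter turn. First I move above the cap.

```bash
python3 -m creep '{"linear":[[-20,-40,-55],[-20,-80,-110],[-20,-120,-165],[-20,-160,-220],[-20,-200,-275],[-20,-240,-330],[-20,-280,-380],[-20,-310,-425],[-20,-325,-444],[-20,-325,-444],[-20,-325,-444],[-20,-325,-444],[-20,-325,-444],[-20,-325,-444],[-20,-325,-444],[-20,-325,-444]],"rotation":[[-0.12,0,0],[-0.24,0,0],[-0.36,0,0],[-0.48,0,0],[-0.6,0,0],[-0.72,0,0],[-0.84,0,0],[-0.96,0,0],[-1.08,0,0],[-1.2,0,0],[-1.3,0,0],[-1.4,0,0],[-1.5,0,0],[-1.55,0,0],[-1.57,0,0],[-1.57,0,0]]}' 0 60
python3 -c "
from plant import bot
print(bot.sense()['joints'])"
```

```text
time_s: 2.48
eef_pos: [0.5188, -0.1341, 0.2511]
tool_rot: [0.954, 1.352, -0.954]
ft_force: [-0.2, -1.3, -0.2]
gripper_width: 0.0855
[ 0.54470067  0.32315358 -0.50799005  1.72957771  0.17154028  1.1334719
  0.32740574]
```

```bash
python3 -m creep '{"linear":[[0,0,0],[0,0,0],[0,0,0],[0,0,0],[0,0,0],[0,0,0],[0,0,0],[0,0,0],[0,0,0],[0,0,0],[0,0,0],[0,0,0],[0,0,0],[0,0,0],[0,0,0]],"rotation":[[-0.12,0,0],[-0.24,0,0],[-0.36,0,0],[-0.48,0,0],[-0.6,0,0],[-0.72,0,0],[-0.84,0,0],[-0.96,0,0],[-1.08,0,0],[-1.2,0,0],[-1.32,0,0],[-1.44,0,0],[-1.55,0,0],[-1.57,0,0],[-1.57,0,0]]}'
python3 - <<'E'
from plant import bot,camera,regions_of
import cv2
s=bot.sense();print(s['joints'],s['eef_pos'],s['tool_rot'])
c=camera("wrist");cv2.imwrite("pics/w1.png",cv2.resize(c["img"],None,fx=1.5,fy=1.5)[:,:,::-1])
E
```

```text
time_s: 3.73
eef_pos: [0.518, -0.1362, 0.2511]
tool_rot: [-0.262, 1.556, 0.262]
ft_force: [0.1, 0.1, 0.0]
gripper_width: 0.0857
[ 0.7776326   0.3953433  -0.83715436  1.71280657  0.31583488  1.17542543
  1.75971157] [ 0.51800517 -0.13619226  0.25107289] [-0.26238591  1.55569331  0.26157878]
```

View pics/w1.png

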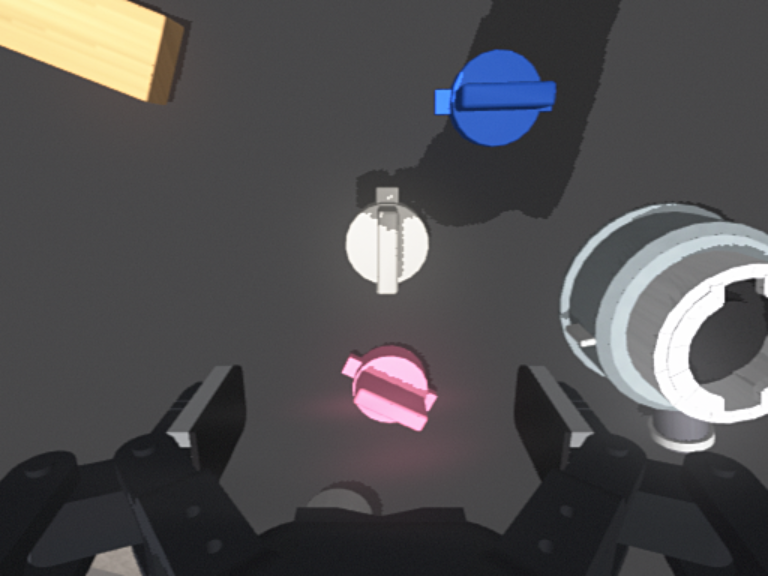

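The grey cap is centred at (387,245) with its bar vertical, so the yaw is aligned. The pink cap (390,385) and blue cap (500,95) are clear of it. I'll measure precisely from this view.

```bash
python3 - <<'E'
from plant import bot,camera,regions_of
from h import *
import cv2
from scipy.spatial.transform import Rotation as R
s=bot.sense();c=camera("wrist");W=np.eye(4);W[:3,:3]=R.from_rotvec(s['tool_rot']).as_matrix();W[:3,3]=s['eef_pos']
print(W[:3,:3].round(3))
P=W@c["mount"]
for p,z in [((258.3,137),.058),((258.3,195.5),.058),((258.3,166.3),.058),((258.3,125.5),.014),((251.7,199),0.)]:
    print(p,bp(c,p,z,P).round(4))
# predicted outline for cap at hypotheses
for r in regions_of("cap",c):
    print(r["p"],r["centre"])
im=cv2.resize(c["img"],None,fx=3,fy=3)
ctr=np.array([.519,-.134,0]);
import sys
a=np.radians(18.5)
t=np.linspace(0,2*np.pi,60)
def put(pts,col):
    cv2.polylines(im,[np.int32(proj(c,pts,P)*3)],True,col,1)
Rz=np.array([[np.cos(a),-np.sin(a),0],[np.sin(a),np.cos(a),0],[0,0,1]])
put(ctr+np.c_[.034*np.cos(t),.034*np.sin(t),.024+0*t],(255,0,0))
put(ctr+np.array([[.032,.008,.058],[-.032,.008,.058],[-.032,-.008,.058],[.032,-.008,.058]])@Rz.T,(0,255,0))
put(ctr+np.array([[.045,.009,.014],[-.045,.009,.014],[-.045,-.009,.014],[.045,-.009,.014]])@Rz.T,(0,0,255))
cv2.imwrite("pics/w1o.png",im[300:700,550:1050,::-1])
E
```

```text
[[-0.001 -0.327  0.945]
 [-0.001  0.945  0.327]
 [-1.    -0.    -0.001]]
(258.3, 137) [ 0.4875 -0.141   0.058 ]
(258.3, 195.5) [ 0.5501 -0.1191  0.058 ]
(258.3, 166.3) [ 0.518  -0.1304  0.058 ]
(258.3, 125.5) [ 0.4796 -0.143   0.014 ]
(251.7, 199) [ 0.5753 -0.1186  0.    ]
0.97 [259.3, 256.5]
0.95 [255.6, 156.9]
0.68 [331.1, 69.1]
```

View pics/w1o.png

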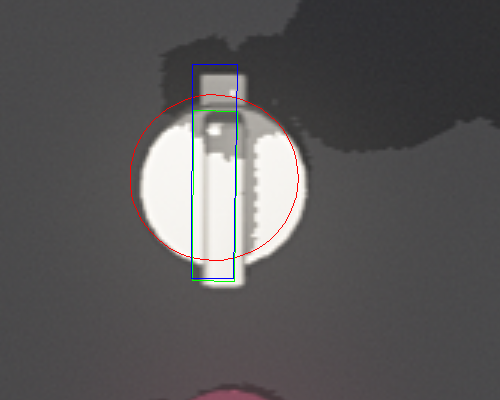

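```bash
python3 -m creep '{"linear":[[30,5,4],[65,5,4],[100,5,4],[135,5,4],[150,5,4],[150,5,4],[150,5,4]],"rotation":[[0,0,0],[0,0,0],[0,0,0],[0,0,0],[0,0,0],[0,0,0],[0,0,0]]}'
cat > ov.py <<'E'
import sys
from plant import bot,camera,regions_of
from h import *
import cv2
from scipy.spatial.transform import Rotation as R
def run(name,ctr,yaw,cx,cy,w=130,h=100,zoom=5,pot=None):
    s=bot.sense();c=camera("wrist");W=np.eye(4);W[:3,:3]=R.from_rotvec(s['tool_rot']).as_matrix();W[:3,3]=s['eef_pos']
    print(s['eef_pos'].round(4),"tool z yaw",np.degrees(np.arctan2(W[1,2],W[0,2])).round(2),"t",s['time_s'],s['ft_force'].round(1))
    P=W@c["mount"]; k=zoom
    im=cv2.resize(c["img"],None,fx=k,fy=k,interpolation=2)
    a=np.radians(yaw);t=np.linspace(0,2*np.pi,60)
    def put(pts,col): cv2.polylines(im,[np.int32(proj(c,pts,P)*k+k/2)],True,col,1)
    Rz=np.array([[np.cos(a),-np.sin(a),0],[np.sin(a),np.cos(a),0],[0,0,1]]);ctr=np.array(ctr)
    def rect(x,y,z): return ctr+np.array([[x,y,z],[-x,y,z],[-x,-y,z],[x,-y,z]])@Rz.T
    def circ(r,z): return ctr+np.c_[r*np.cos(t),r*np.sin(t),z+0*t]
    if pot:
        put(circ(.037,.11),(255,0,0));put(circ(.058,.11),(255,0,0));put(rect(.049,.013,.11),(0,0,255))
    else:
        put(circ(.034,.024),(255,0,0));put(rect(.032,.008,.058),(0,200,0));put(rect(.045,.009,.014),(0,0,255))
    x0=int(max(0,cx-w/2)*k);y0=int(max(0,cy-h/2)*k)
    cv2.imwrite(f"pics/{name}.png",im[y0:y0+h*k,x0:x0+w*k,::-1]); return c,P
E
python3 -c "
from ov import *
c,P=run('w2',[.520,-.1305,0],19.2,258,190,256,190,3)"
```

```text
time_s: 4.47
eef_pos: [0.5207, -0.1282, 0.1012]
tool_rot: [-0.265, 1.556, 0.266]
ft_force: [0.4, 0.5, 0.0]
gripper_width: 0.0852
[ 0.5207 -0.1282  0.1012] tool z yaw 19.37 t 4.4667 [0.4 0.5 0. ]
```

View pics/w2.png

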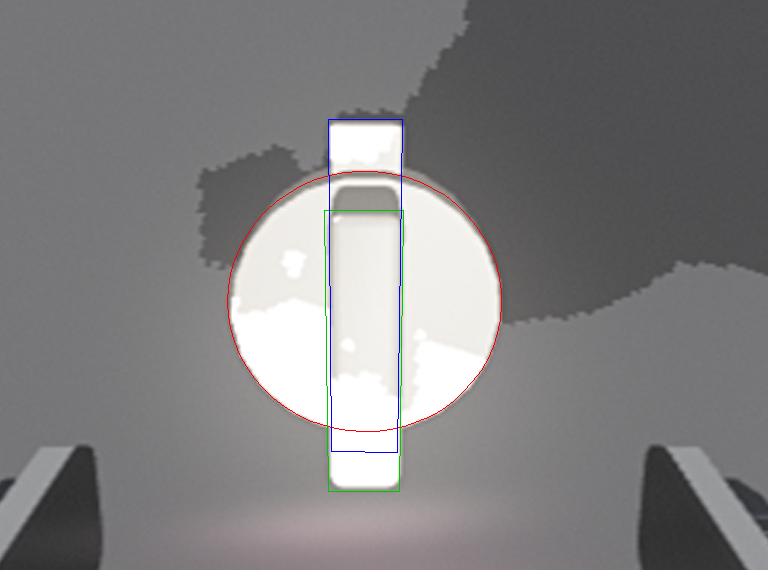

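The overlay fits within about 1 px: the cap is at (0.520,-0.1305), yaw 19.2°, between the open jaws. I'll descend and grip.

```bash
python3 -m creep '{"linear":[[20,-2,-1.5],[40,-2,-1.5],[55,-2,-1.5],[65,-2,-1.5],[71,-2,-1.5],[71,-2,-1.5],[71,-2,-1.5]],"rotation":[[0,0,0],[0,0,0],[0,0,0],[0,0,0],[0,0,0],[0,0,0],[0,0,0]]}'
python3 -m creep '{"linear":[[0,0,0],[0,0,0],[0,0,0],[0,0,0],[0,0,0],[0,0,0],[0,0,0],[0,0,0],[0,0,0],[0,0,0]],"rotation":[[0,0,0],[0,0,0],[0,0,0],[0,0,0],[0,0,0],[0,0,0],[0,0,0],[0,0,0],[0,0,0],[0,0,0]]}' 1 90
python3 -m creep '{"linear":[[-10,0,0],[-40,0,0],[-80,0,0],[-120,0,0],[-150,0,0],[-170,0,0],[-170,0,0]],"rotation":[[0,0,0],[0,0,0],[0,0,0],[0,0,0],[0,0,0],[0,0,0],[0,0,0]]}'
python3 -c "
from ov import *
c,P=run('w3',[.520,-.1305,.17],19.2,258,190,256,190,3)
print(bot.sense()['joints'])"
```

```text
time_s: 5.1
eef_pos: [0.5208, -0.1307, 0.0312]
tool_rot: [-0.266, 1.553, 0.266]
ft_force: [0.6, -0.4, -0.1]
gripper_width: 0.0855
time_s: 5.93
eef_pos: [0.5203, -0.1307, 0.0307]
tool_rot: [-0.266, 1.554, 0.266]
ft_force: [-2.0, -0.6, 4.5]
gripper_width: 0.0146
time_s: 6.52
eef_pos: [0.5223, -0.1304, 0.2053]
tool_rot: [-0.268, 1.548, 0.264]
ft_force: [2.0, 0.3, -1.9]
gripper_width: 0.0143
[ 0.5223 -0.1304  0.2053] tool z yaw 19.44 t 6.5167 [ 2.   0.3 -1.9]
[ 0.74866374  0.44225495 -0.82133878  1.78012458  0.36581656  1.07453901
  1.70851057]
```

View pics/w3.png

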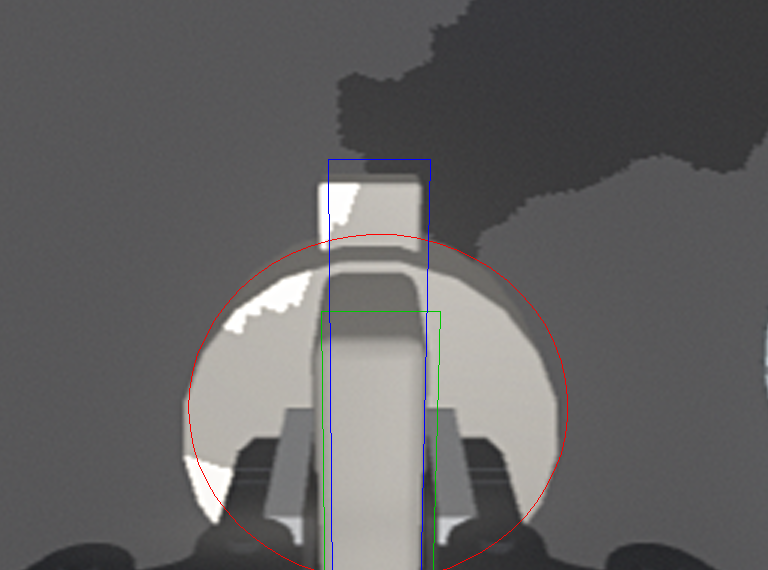

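The cap is held centrally and squarely. Next I move to a point from which the wrist camera sees the collar beyond the cap, turning about 10° ccw on the way.

```bash
python3 -m creep '{"linear":[[-30,20,10],[-60,45,22],[-85,75,37],[-100,105,53],[-100,140,70],[-100,170,85],[-100,200,100],[-100,222,111],[-100,234,117],[-100,238,119],[-100,238,119],[-100,238,119],[-100,238,119]],"rotation":[[-0.02,0,0],[-0.04,0,0],[-0.06,0,0],[-0.08,0,0],[-0.1,0,0],[-0.12,0,0],[-0.14,0,0],[-0.16,0,0],[-0.18,0,0],[-0.18,0,0],[-0.18,0,0],[-0.18,0,0],[-0.18,0,0]]}'
python3 -c "
from ov import *
c,P=run('w4',[.490,.109,0],30,256,192,512,384,1.5 and 2,pot=1)
im=cv2.imread('pics/w4.png');cv2.imwrite('pics/w4.png',im[:600,112:912])
print(bot.sense()['joints'])"
```

```text
time_s: 7.65
eef_pos: [0.5532, 0.1314, 0.2996]
tool_rot: [-0.406, 1.534, 0.404]
ft_force: [0.1, 0.7, -1.7]
gripper_width: 0.015
[0.5532 0.1314 0.2996] tool z yaw 29.6 t 7.65 [ 0.1  0.7 -1.7]
[ 0.30718624  0.44084708 -0.91805933  1.55592205  0.35773917  1.32371738
  1.43387357]
```

View pics/w4.png

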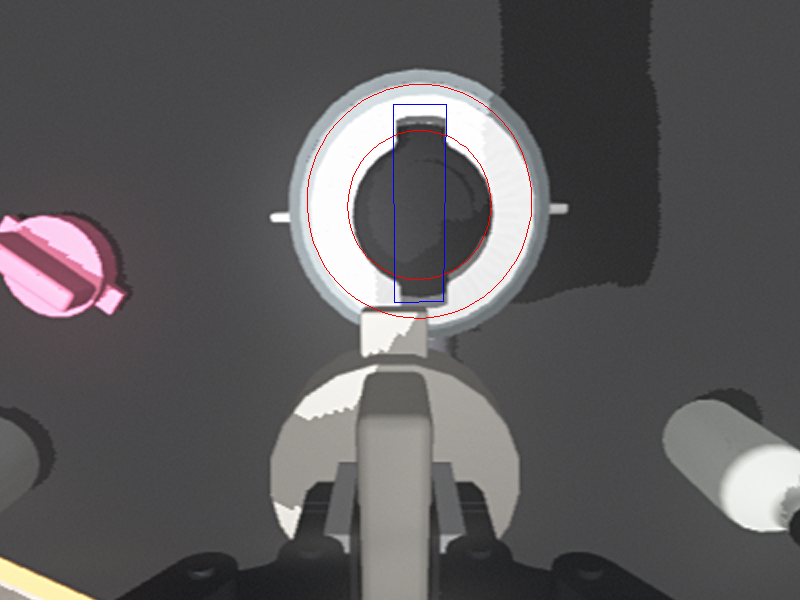

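```bash
python3 -c "
from plant import *
import cv2,numpy as np
c=camera('wrist');np.save('w4.npy',c['img'])
im=cv2.resize(c['img'][25:165,190:340],None,fx=5,fy=5,interpolation=2)
im=(255*(im/255.)**.6).astype('uint8')
im[im>254]=254
for k in range(0,150,10): cv2.putText(im,str(190+k),(k*5,10),0,.35,(255,255,0),1); cv2.line(im,(k*5,12),(k*5,18),(255,255,0),1)
for k in range(0,140,10): cv2.putText(im,str(25+k),(0,k*5+4),0,.35,(255,255,0),1); cv2.line(im,(25,k*5),(30,k*5),(255,255,0),1)
im=im[:600]
cv2.imwrite('pics/w4c.png',im[:,:,::-1])"
```

```text
(no output)
```

View pics/w4c.png

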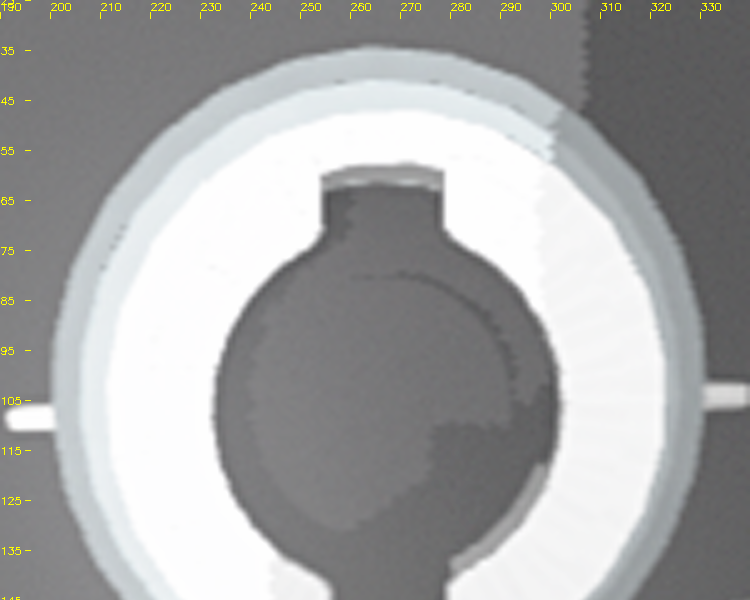

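```bash
cat > fit.py <<'E'
from plant import bot,camera
from h import *
from scipy.optimize import least_squares
from scipy.spatial.transform import Rotation as R
s=bot.sense();c=camera("wrist");W=np.eye(4);W[:3,:3]=R.from_rotvec(s['tool_rot']).as_matrix();W[:3,3]=s['eef_pos'];P=W@c["mount"]
j=np.sqrt(37**2-13**2)
e=np.sqrt(49**2-13**2)
# camera image up = -tool z; slot local: up = -x; image right = tool y ~ +y local
M=np.array([[-49,0],[-e,-13],[-e,13],[-j,-13],[-j,13],[j,-13],[j,13],[0,-37],[0,37]])/1000
U=np.array([[264.5,57.7],[252.3,59.3],[277,59.3],[252.3,72],[277,71.5],[254.5,144.5],[278,143.5],[230.8,106],[299.8,104]])-.4
def res(q,full=False):
    a=q[2];Rz=np.array([[np.cos(a),-np.sin(a)],[np.sin(a),np.cos(a)]])
    X=np.c_[M@Rz.T+q[:2],np.full(len(M),q[3] if len(q)>3 else .11)]
    return (proj(c,X,P)-U).ravel()
for q0 in ([.49,.109,.5],[.49,.109,.5,.11]):
    r=least_squares(res,q0,loss="soft_l1");print(r.x.round(4),np.degrees(r.x[2]),r.fun.reshape(-1,2).round(1).tolist())
print(s["eef_pos"])
E
python3 fit.py
```

```text
[0.4941 0.1114 0.5466] 31.320454047713383 [[0.0, -0.7], [-0.8, 0.0], [0.6, -0.8], [-0.4, 0.9], [0.7, 0.5], [-0.5, -2.6], [0.2, -2.4], [-0.9, 3.2], [1.3, 2.9]]
[0.4934 0.1113 0.5466 0.1032] 31.315986438851805 [[0.0, -0.5], [-0.6, 0.2], [0.4, -0.7], [-0.2, 0.7], [0.5, 0.4], [-0.4, -4.1], [-0.0, -3.8], [-0.3, 2.3], [0.6, 2.1]]
[0.5533137  0.13162478 0.30003259]
```

```bash
sed -i 's/\[254.5,144.5\],\[278,143.5\]/[255,141.3],[278,140.2]/; s/return (proj(c,X,P)-U).ravel()/d=proj(c,X,P)-U; d[-2:,1]=0; return d.ravel()/' fit.py; python3 fit.py
```

```text
[0.4939 0.1117 0.5503] 31.530111966042337 [[-0.0, -0.9], [-0.9, -0.1], [0.6, -1.1], [-0.4, 0.7], [0.7, 0.3], [-0.8, 0.4], [0.4, 0.7], [-0.8, 0.0], [1.4, 0.0]]
[0.4936 0.1117 0.5494 0.1033] 31.480276116472172 [[-0.0, -0.3], [-0.6, 0.4], [0.3, -0.5], [-0.2, 1.0], [0.5, 0.6], [-0.7, -0.7], [0.1, -0.4], [-0.2, 0.0], [0.7, 0.0]]
[0.55332896 0.13186215 0.30014408]
```

```bash
python3 - <<'E'
from plant import camera
from h import *
import cv2
c=camera("wrist");P=c["mount"]
for x,y,z in [(.0167,-.009,-.045),(.0167,.009,-.045),(.0267,0,-.045),(.0067,-.034*0,-.034),(-.0273,-.008,-.032),(-.0273,.008,-.032)]:
    print(proj(c,[[x,y,z]],P).round(1))
cv2.imwrite("pics/w5.png",cv2.resize(c["img"][140:260,180:340],None,fx=5,fy=5)[:,:,::-1])
E
```

```text
[[237.1 153.7]]
[[272.  153.7]]
[[254.4 150.4]]
[[254.6 179.4]]
[[234.6 207.2]]
[[275.5 207.1]]
```

View pics/w5.png

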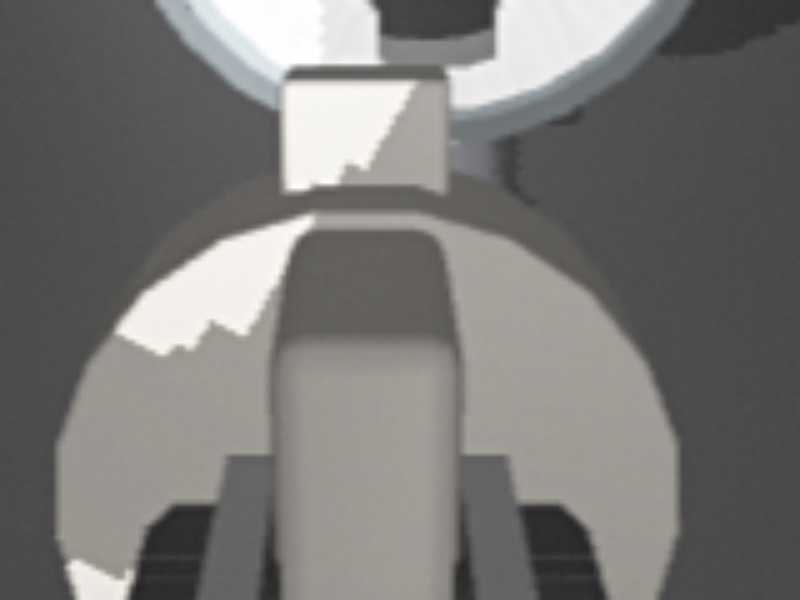

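```bash
python3 -m creep '{"linear":[[10,4,-20],[30,8,-40],[60,12,-55],[90,12,-62],[115,12,-62],[130,12,-62],[135,12,-62],[135,12,-62],[135,12,-62]],"rotation":[[-0.01,0,0],[-0.02,0,0],[-0.033,0,0],[-0.033,0,0],[-0.033,0,0],[-0.033,0,0],[-0.033,0,0],[-0.033,0,0],[-0.033,0,0]]}'
python3 - <<'E'
from ov import *
from plant import camera
c,P=run('w6',[.4936,.1115,0],31.5,256,192,512,384,2,pot=1)
im=cv2.imread('pics/w6.png');cv2.imwrite('pics/w6.png',im[:600,112:912])
for n,(x,y,w,h) in {"top":(140,180,130,110),"side":(150,100,130,110)}.items():
    c=camera(n);cv2.imwrite(f"pics/{n}6.png",cv2.resize(c["img"][y:y+h,x:x+w],None,fx=5,fy=5,interpolation=2)[:,:,::-1])
E
```

```text
time_s: 8.65
eef_pos: [0.4939, 0.1133, 0.1661]
tool_rot: [-0.432, 1.526, 0.433]
ft_force: [0.8, 0.3, -1.5]
gripper_width: 0.0148
[0.4939 0.1133 0.1661] tool z yaw 31.63 t 8.65 [ 0.8  0.3 -1.5]
```

View pics/w6.png

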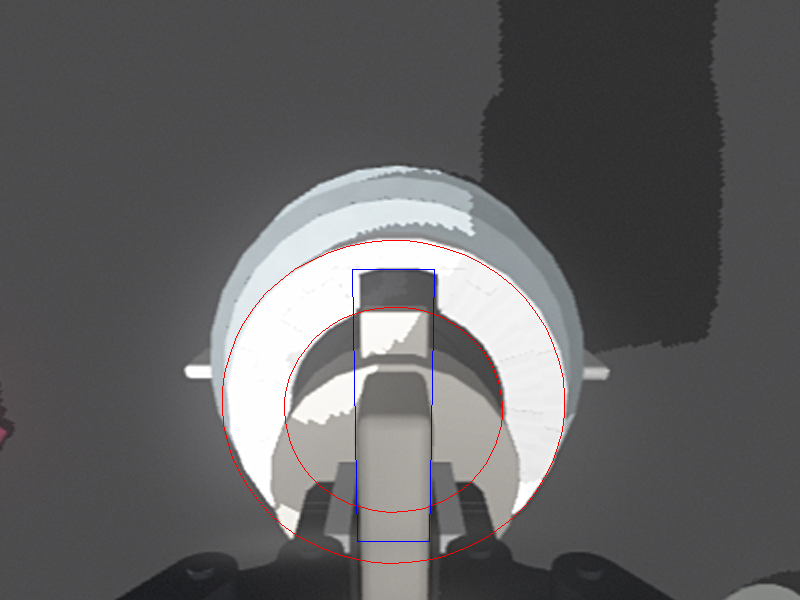

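View pics/side6.png

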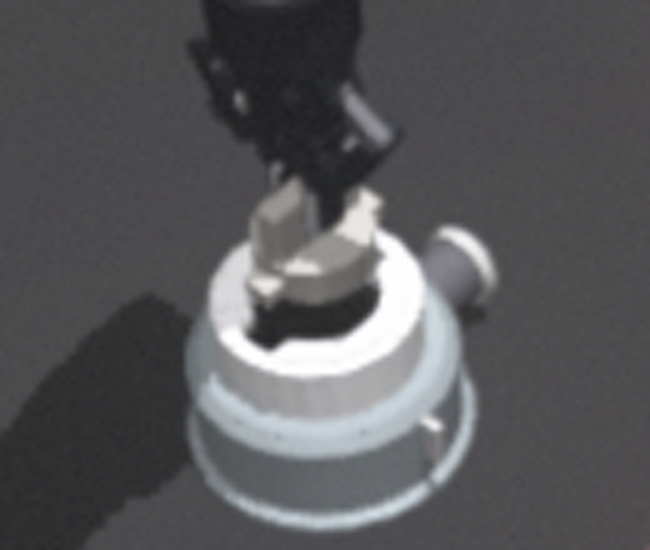

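View pics/top6.png

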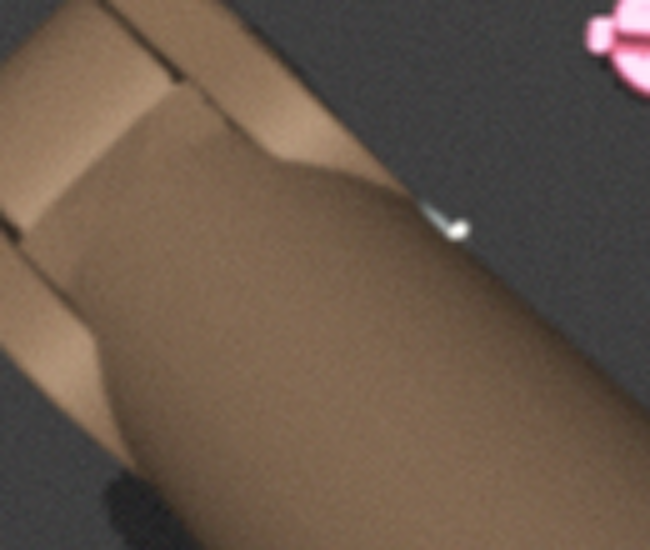

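The slot ends match the overlay, but the slot axis sits about 1.3 mm to the tool's +y side, and the cap is about 1.7 mm too far along +z. I'll correct this and descend until the plug just enters the mouth.

```bash
python3 -m creep '{"linear":[[0,1.3,-1.7],[10,1.3,-1.7],[18,1.3,-1.7],[24,1.3,-1.7],[27,1.3,-1.7],[27,1.3,-1.7],[27,1.3,-1.7]],"rotation":[[0,0,0],[0,0,0],[0,0,0],[0,0,0],[0,0,0],[0,0,0],[0,0,0]]}'
python3 - <<'E'
from ov import *
from plant import camera
c,P=run('w7',[.4930,.1125,0],31.5,256,192,512,384,2,pot=1)
im=cv2.imread('pics/w7.png');cv2.imwrite('pics/w7.png',im[168:,112:912])
for n,(x,y,w,h) in {"side":(150,100,130,110)}.items():
    c=camera(n);cv2.imwrite(f"pics/{n}7.png",cv2.resize(c["img"][y:y+h,x:x+w],None,fx=5,fy=5,interpolation=2)[:,:,::-1])
E
```

```text
time_s: 9.38
eef_pos: [0.4911, 0.1133, 0.138]
tool_rot: [-0.433, 1.528, 0.433]
ft_force: [0.1, -0.6, -2.8]
gripper_width: 0.0144
[0.4911 0.1133 0.138 ] tool z yaw 31.65 t 9.3833 [ 0.1 -0.6 -2.8]
```

View pics/w7.png

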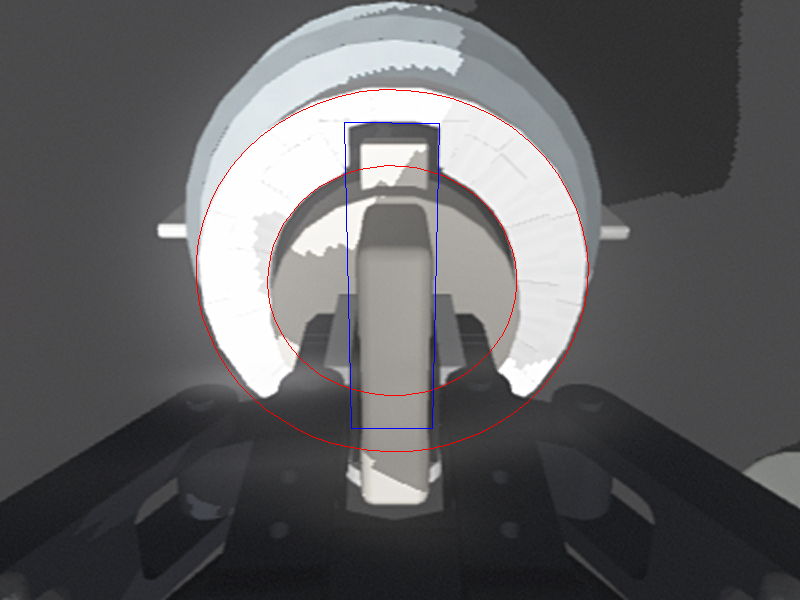

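View pics/side7.png

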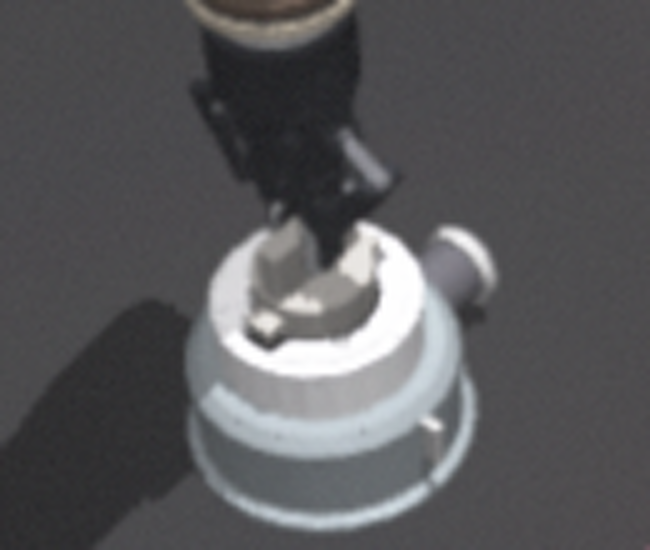

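The lug (361–428) is centred in the slot (351–440), and the plug fits inside the mouth. I'll continue down gently.

```bash
python3 -m creep '{"linear":[[4,0,0],[8,0,0],[11,0,0],[13,0,0],[13,0,0],[13,0,0]],"rotation":[[0,0,0],[0,0,0],[0,0,0],[0,0,0],[0,0,0],[0,0,0]]}'
python3 - <<'E'
from ov import *
c,P=run('w8',[.4930,.1125,0],31.5,256,192,512,384,2,pot=1)
im=cv2.imread('pics/w8.png');cv2.imwrite('pics/w8.png',im[168:,112:912])
print(bot.sense()['moment'])
c=camera("side");cv2.imwrite("pics/side8.png",cv2.resize(c["img"][100:210,150:280],None,fx=5,fy=5,interpolation=2)[:,:,::-1])
E
```

```text
time_s: 9.98
eef_pos: [0.4912, 0.1132, 0.1251]
tool_rot: [-0.433, 1.527, 0.433]
ft_force: [0.1, -0.1, -2.1]
gripper_width: 0.0142
[0.4912 0.1132 0.1251] tool z yaw 31.64 t 9.9833 [ 0.1 -0.1 -2.1]
[-0.01390717  0.01904216 -0.01344323]
```

View pics/w8.png

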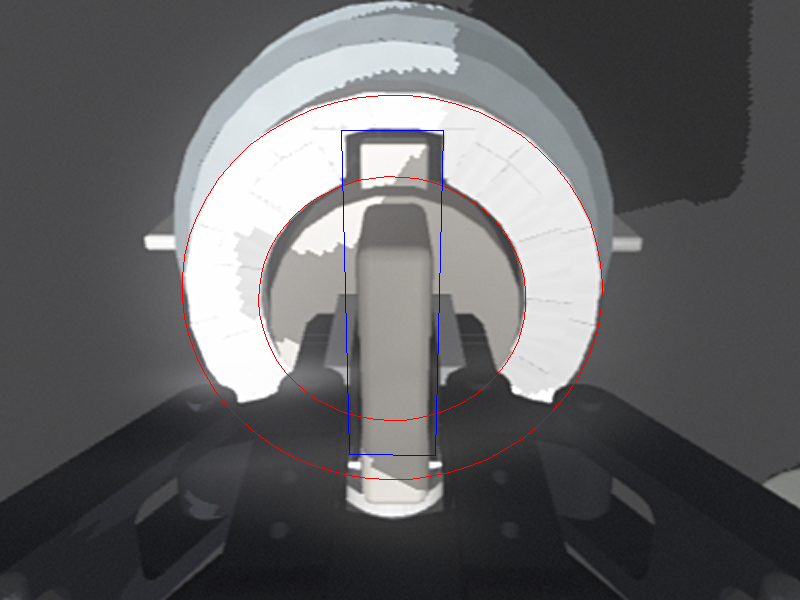

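View pics/side8.png

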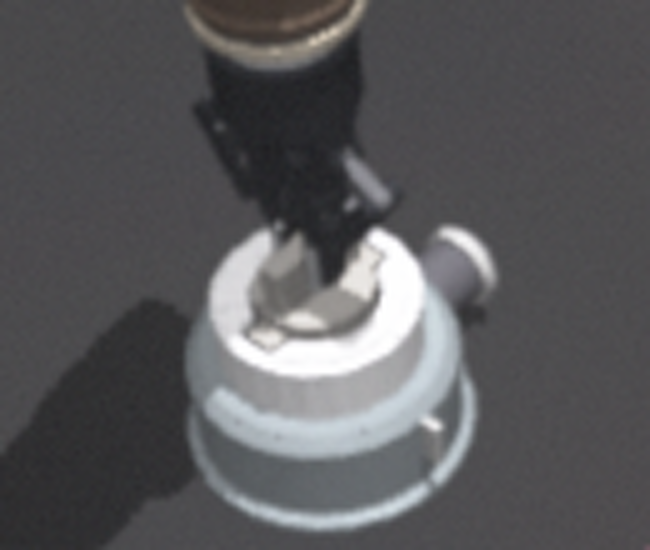

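The lugs are seated in both slots with no side force. Now I press down.

```bash
python3 -m creep '{"linear":[[2,0,0],[4,0,0],[6,0,0],[8,0,0],[9,0,0],[9.5,0,0],[9.5,0,0],[9.5,0,0]],"rotation":[[0,0,0],[0,0,0],[0,0,0],[0,0,0],[0,0,0],[0,0,0],[0,0,0],[0,0,0]]}'
python3 -c "
from plant import bot
s=bot.sense();print(s['moment'],s['joints'])"
```

```text
time_s: 10.75
eef_pos: [0.4916, 0.1134, 0.1162]
tool_rot: [-0.433, 1.526, 0.432]
ft_force: [-1.9, -0.9, 7.9]
gripper_width: 0.014
[-0.20579364  0.38675336 -0.03087717] [ 0.29674947  0.52181079 -0.85383064  1.94938679  0.50280984  0.89536429
  1.30622939]
```

```bash
python3 -m creep '{"linear":[[1,0,0],[1,0,0],[1,0,0],[1,0,0],[1,0,0],[1,0,0],[1,0,0],[1,0,0],[1,0,0],[1,0,0],[1,0,0],[1,0,0]],"rotation":[[0,0,0],[0.08,0,0],[0.16,0,0],[0.24,0,0],[0.32,0,0],[0.4,0,0],[0.48,0,0],[0.56,0,0],[0.64,0,0],[0.72,0,0],[0.8,0,0],[0.8,0,0]]}'
python3 -c "
from ov import *
s=bot.sense();print(s['moment'],s['joints'])
run('w9',[.4930,.1125,-.022+.11-.002],31.5-46,256,192,256,190,3)"
```

```text
time_s: 11.75
eef_pos: [0.4923, 0.1138, 0.1157]
tool_rot: [0.199, 1.559, -0.198]
ft_force: [-0.2, -0.5, 8.5]
gripper_width: 0.0143
[ 0.01366726  0.10090198 -0.07714753] [ 0.1577425   0.4609574  -0.64920139  1.95980213  0.3712361   0.83757668
  0.62470898]
[0.4923 0.1138 0.1157] tool z yaw -14.48 t 11.75 [-0.2 -0.5  8.5]
```

View pics/w9.png

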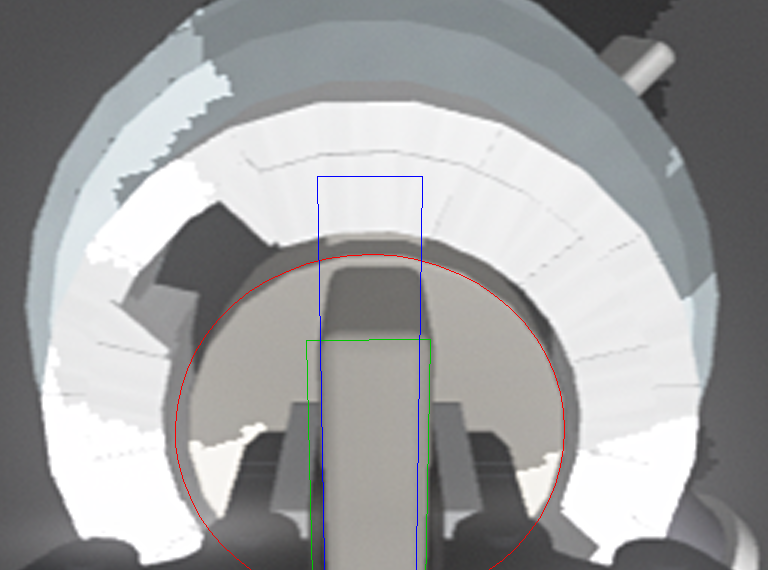

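The lug has left the slot (dark and empty at upper left) and passed under the lip, and the cap turns with the tool at almost no torque. I'll carry on towards the stop.

```bash
python3 -m creep '{"linear":[[0,0,0],[0,0,0],[0,0,0],[0,0,0],[0,0,0],[0,0,0],[0,0,0],[0,0,0],[0,0,0],[0,0,0]],"rotation":[[0.08,0,0],[0.16,0,0],[0.24,0,0],[0.32,0,0],[0.4,0,0],[0.48,0,0],[0.56,0,0],[0.64,0,0],[0.68,0,0],[0.68,0,0]]}'
python3 -c "
from ov import *
s=bot.sense();print(s['moment'],s['joints'])
W=R.from_rotvec(s['tool_rot']).as_matrix();print(np.degrees(np.arctan2(W[1,2],W[0,2])))"
```

```text
time_s: 12.63
eef_pos: [0.4924, 0.1137, 0.1157]
tool_rot: [0.727, 1.444, -0.724]
ft_force: [-0.1, -1.1, 8.0]
gripper_width: 0.0144
[-0.07204579  0.10789574 -0.0414002 ] [ 0.0344327   0.42500557 -0.47949659  1.9694393   0.26767913  0.80582088
  0.04534867]
-53.30153066316397
```

```bash
python3 -m creep '{"linear":[[0,0,0],[0,0,0],[0,0,0],[0,0,0],[0,0,0],[0,0,0]],"rotation":[[0.03,0,0],[0.06,0,0],[0.09,0,0],[0.12,0,0],[0.12,0,0],[0.12,0,0]]}'
python3 -c "
from ov import *
s=bot.sense();print(s['moment'],s['joints'])
W=R.from_rotvec(s['tool_rot']).as_matrix();print(np.degrees(np.arctan2(W[1,2],W[0,2])))"
```

```text
time_s: 13.13
eef_pos: [0.4924, 0.1137, 0.1157]
tool_rot: [0.817, 1.41, -0.814]
ft_force: [0.2, -0.3, 8.1]
gripper_width: 0.0147
[ 0.05947773  0.06825569 -0.00859424] [ 0.01298504  0.42006293 -0.45055314  1.97115095  0.25043579  0.80139728
 -0.05569582]
-60.04035804314119
```

There is no stop torque yet after 91.6° of tool turn. I'll keep turning slowly.

```bash
python3 -m creep '{"linear":[[0,0,0],[0,0,0],[0,0,0],[0,0,0],[0,0,0]],"rotation":[[0.02,0,0],[0.04,0,0],[0.06,0,0],[0.06,0,0],[0.06,0,0]]}'
python3 -c "
from ov import *
s=bot.sense();print(s['moment'],s['joints'])
run('w10',[.4930,.1125,.086],-63,256,192,256,190,3)
c=camera('side');cv2.imwrite('pics/side10.png',cv2.resize(c['img'][100:210,150:280],None,fx=5,fy=5,interpolation=2)[:,:,::-1])
"
```

```text
time_s: 13.55
eef_pos: [0.4924, 0.1137, 0.1157]
tool_rot: [0.863, 1.391, -0.86]
ft_force: [0.4, 0.2, 8.4]
gripper_width: 0.0142
[-0.03632818  0.02174508 -0.02638833] [ 1.95192310e-03  4.17638233e-01 -4.35762519e-01  1.97205240e+00
  2.41802407e-01  7.99228864e-01 -1.07246551e-01]
[0.4924 0.1137 0.1157] tool z yaw -63.47 t 13.55 [0.4 0.2 8.4]
```

View pics/w10.png

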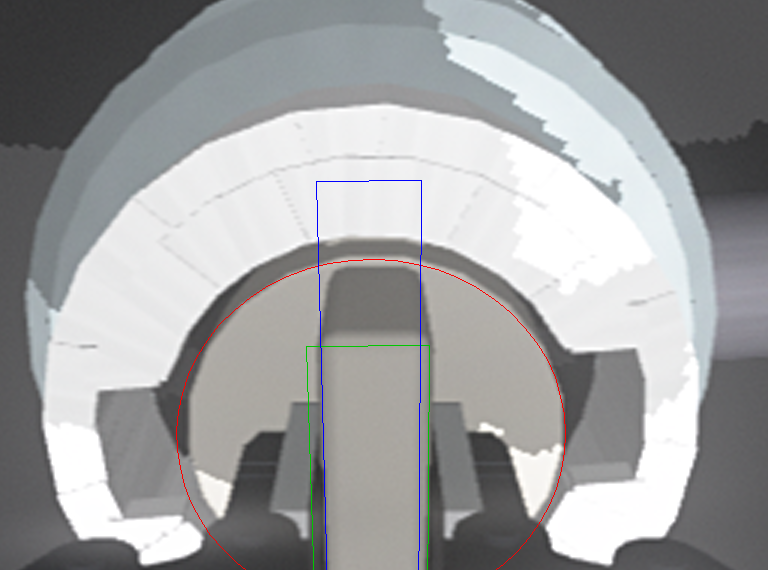

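View pics/side10.png

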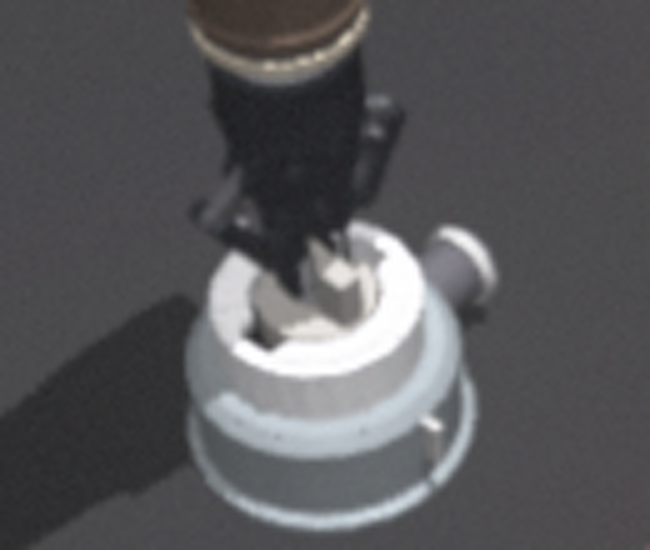

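```bash
python3 -m creep '{"linear":[[0,0,0],[0,0,0],[0,0,0],[0,0,0],[0,0,0],[0,0,0]],"rotation":[[0.02,0,0],[0.04,0,0],[0.06,0,0],[0.08,0,0],[0.08,0,0],[0.08,0,0]]}'
python3 -c "
from ov import *
s=bot.sense();print(s['moment'],s['joints'])
W=R.from_rotvec(s['tool_rot']).as_matrix();print(np.degrees(np.arctan2(W[1,2],W[0,2])))"
```

```text
time_s: 14.15
eef_pos: [0.4916, 0.1136, 0.1155]
tool_rot: [0.921, 1.366, -0.92]
ft_force: [-1.5, -1.3, 11.1]
gripper_width: 0.0143
[-0.2717906   0.53437032  1.21288232] [-0.01306345  0.41432771 -0.41657055  1.97405273  0.2310502   0.79738141
 -0.1749444 ]
-67.90476211376256
```

The stop is reached: the moment jumped to 1.2 N m at yaw −67.9°. I'll give a slight extra push, ease up until the lip carries the cap, then release.

```bash
python3 -m creep '{"linear":[[0,0,0],[0,0,0],[0,0,0],[-1,0,0],[-2,0,0],[-3,0,0],[-3,0,0],[-3,0,0]],"rotation":[[0.02,0,0],[0.03,0,0],[0.03,0,0],[0.03,0,0],[0.03,0,0],[0.03,0,0],[0.03,0,0],[0.03,0,0]]}'
python3 -c "
from ov import *
s=bot.sense();print(s['moment'],s['joints'])
W=R.from_rotvec(s['tool_rot']).as_matrix();print(np.degrees(np.arctan2(W[1,2],W[0,2])))"
```

```text
time_s: 14.82
eef_pos: [0.4914, 0.1135, 0.1169]
tool_rot: [0.943, 1.357, -0.943]
ft_force: [4.8, 0.8, -12.7]
gripper_width: 0.0147
[ 0.29864978 -1.24618398  2.08511289] [-0.01706899  0.41168437 -0.41030259  1.97258915  0.22430965  0.80061283
 -0.19784618]
-69.59915193059915
```

```bash
python3 -m creep '{"linear":[[1,0,0],[1.5,0,0],[1.5,0,0]],"rotation":[[0,0,0],[0,0,0],[0,0,0]]}'
python3 -m creep '{"linear":[[0,0,0],[0,0,0],[0,0,0],[0,0,0],[0,0,0],[0,0,0],[0,0,0],[0,0,0]],"rotation":[[0,0,0],[0,0,0],[0,0,0],[0,0,0],[0,0,0],[0,0,0],[0,0,0],[0,0,0]]}' 0
python3 -c "
from ov import *
s=bot.sense();print(s['moment'],s['joints'])
run('w11',[.4930,.1125,.088],-68,256,192,256,190,3)
"
```

```text
time_s: 15.07
eef_pos: [0.4916, 0.1135, 0.1167]
tool_rot: [0.944, 1.356, -0.943]
ft_force: [0.3, -0.8, 4.0]
gripper_width: 0.0144
time_s: 15.73
eef_pos: [0.4912, 0.1131, 0.1163]
tool_rot: [0.946, 1.356, -0.946]
ft_force: [-0.6, -1.3, 0.4]
gripper_width: 0.0853
[-0.02016247  0.03560705  0.06311874] [-0.01739653  0.4121665  -0.40913934  1.97371322  0.22420743  0.7991407
 -0.20057455]
[0.4912 0.1131 0.1163] tool z yaw -69.79 t 15.7333 [-0.6 -1.3  0.4]
```

View pics/w11.png

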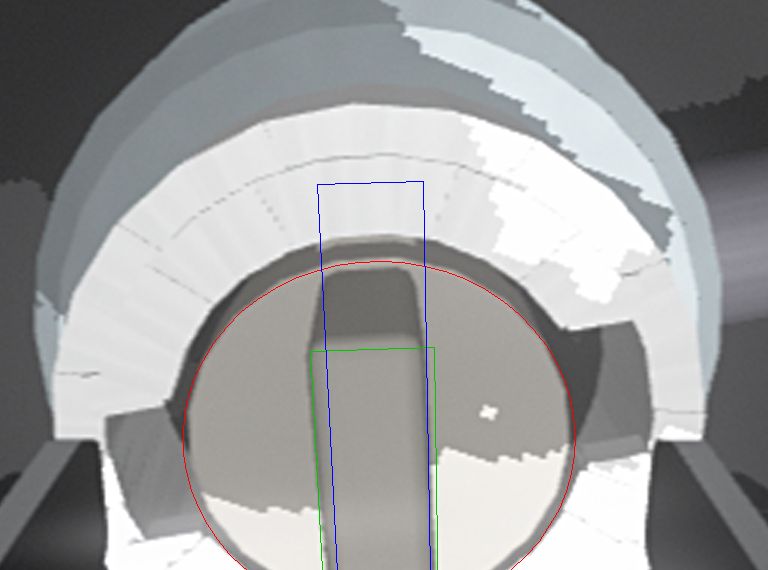

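The fingers are open and the cap stays at about −67°, locked under the lip. I'll retract straight up and check.

```bash
python3 -m creep '{"linear":[[-8,0,0],[-20,0,0],[-45,0,0],[-80,0,0],[-115,0,0],[-140,0,0],[-150,0,0],[-150,0,0],[-150,0,0]],"rotation":[[0,0,0],[0,0,0],[0,0,0],[0,0,0],[0,0,0],[0,0,0],[0,0,0],[0,0,0],[0,0,0]]}'
python3 -c "
from ov import *
run('w12',[.4930,.1125,.088],-67,256,192,256,190,3)
c=camera('side');cv2.imwrite('pics/side12.png',cv2.resize(c['img'][60:260,150:370],None,fx=3,fy=3,interpolation=2)[:,:,::-1])
"
```

```text
time_s: 16.53
eef_pos: [0.4911, 0.1131, 0.2663]
tool_rot: [0.946, 1.355, -0.945]
ft_force: [-0.6, -0.6, -0.6]
gripper_width: 0.0854
[0.4911 0.1131 0.2663] tool z yaw -69.79 t 16.5333 [-0.6 -0.6 -0.6]
```

View pics/w12.png

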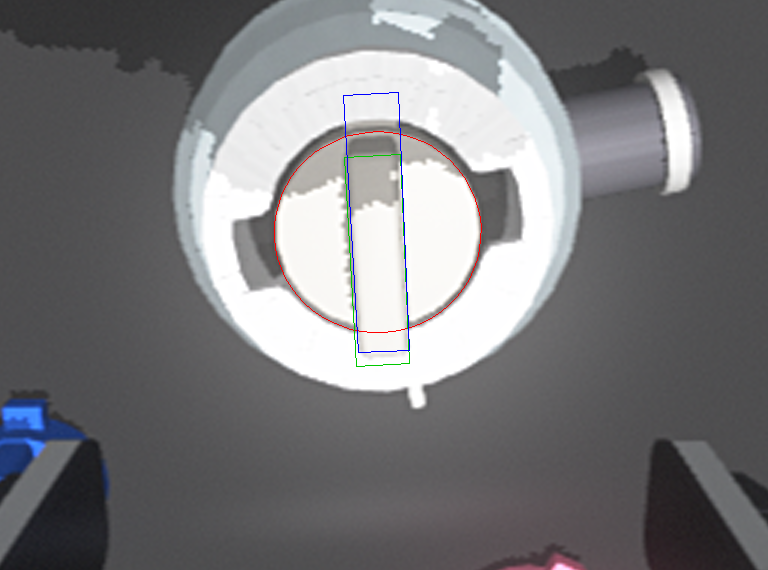

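View pics/side12.png

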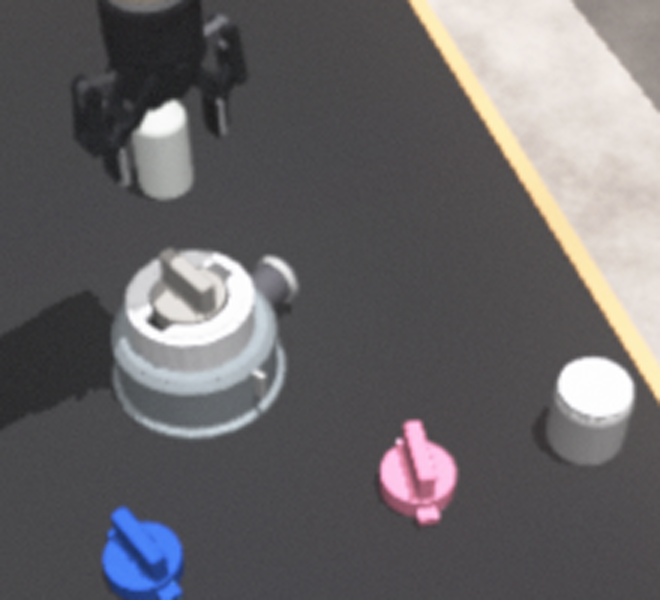

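```bash
python3 -c "
from plant import workorder
print(workorder.hand_in())"
```

```text
the job is handed in; nothing more can be done
None
```

The cap is on the pot and locked. I took the light grey cap by its bar, lowered both lugs through the slots and pressed the seal down. I then turned the cap clockwise to its stop, let go and retracted straight up, and handed the job in at about 16.5 s.

**Last checks:**
- **Lock:** during the pull-up before release, the lip held the cap against about 13 N. After release the cap stayed level, with both slots empty and the bar about 98° past them.
- **Stop:** no torque showed at a quarter turn (about 92°). The moment rose sharply to 1.2 N m at about 99° of tool turn, then to 2.1 N m with a slight extra push. I took that as the stop; the excess over 90° is probably lug play and some give in the grip.
- **Bystanders:** the glue bottle and the tin still stand in the last side picture. The offcut was outside that crop, so I did not look at it again, but the arm never went near it with a low tool.
- **Disagreement:** the wrist camera saw the pot and the held cap about 4% smaller than predicted. I fine-tuned the fit by comparing the lug and slot directly in the picture, and the cap went in with no side force.

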